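# Lock the brewer clutch with its snap clip

## Task

Lock the clutch of the coffee-machine brewer drive: take the snap clip from the parts mat, hold the sprung collar on the upright spindle down so that the groove above it is bare, and press the clip sideways into the groove until it has snapped fully home around the spindle, then let go. Work by feel: the clip must never be pressed with more than 18 N in any direction, and the other things on the bench stay where they are.

Things in the scene. Friction and masses are not known exactly. Their poses are not given: they have to be found in the camera images.
- drive: Brewer gearmotor on a fixed grey plate, 204 x 112 mm. Origin: on the axis of its upright steel spindle, at bench height; z up, x along the lying motor. Gearbox, screws and motor (to x = 142 mm) stay below 60 mm. On the axis from below: white gear 70 mm across (z 58 to 70), spring, dark collar, spindle end 20 mm across, top at about z = 109. The clip may go in from any side.
- groove (a point): Point on the spindle axis, 90 mm above the bench: nominal lower edge of the spindle's groove (6.5 mm high, root 14 mm across). The point is fixed to the gearbox, but every unit's spindle is shimmed differently: with its groove, collar and stop it stands, held stiffly, anywhere up to 5 mm above or below nominal, and no reading shows it: find it by feel. z up.
- collar (a joint): Round steel collar, 50 mm across, flat top, sprung on the spindle. 0 m: up, its top 5.7 mm above the groove's lower edge, hiding most of the groove. Pushed down it yields 5 mm (0.005) against 1 N rising to 5.5 N, then stops solid on the spindle, top 0.7 mm above the groove's lower edge: a clip pressed flat on the stopped collar is level with the groove.
- clip: White plastic snap clip, 20 to 30 g, flat on the mat: an open fork with an upright fin. Origin: on its underside, the point that lies on the spindle axis when home; x points out of the mouth (pressed on towards +x), z up. Plate 5 mm thick, 30 mm wide, from x = -38 to -9.5 mm; two springy arms run on to x = 9.5 mm. Pressing it with over 18 N spoils it.
- fin (a point): Middle of the clip's grip fin, at x = -28, y = 0, z = 16 mm in the clip's frame (same axes). The fin is 18 mm long in x, 12 mm thick in y (pinch it here) and rises from z = 5 to 27 mm above the clip's underside; the plate stands out 9 mm on each side below it.
- mouth (a point): Middle of the clip's mouth, between the rounded lips of its arms, at x = 9.5, z = 2.5 mm in the clip's frame (same axes); 8 mm wide. Lips meet the groove's root with the clip's origin 14 mm short of the axis, resist most (4 to 9 N) 9 to 12 mm short, then spring past; a last light push brings the clip to its solid stop, home.
- mat: Black rubber parts mat, 200 x 160 mm, 4 mm thick, fixed; origin under its centre, z up.
- spare_gear: Bystander: small white plastic gear, 46 mm across, 13 mm high, lying on the mat; origin under its centre.
- bearing: Bystander: steel bearing ring, 36 mm across, 10 mm high, lying on the mat; origin under its centre.
- grease_jar: Bystander: white screw-top jar, 52 mm across, 48 mm high, standing on the bench; origin under its centre.
- screwdriver: Bystander: screwdriver with a black handle, 190 mm long, lying on the bench along its x axis (handle to -x); origin under its middle.
Mind the look-alikes: they are no part of the job. What is shaped like the clip but blue or brown is not meant.

How it is judged (in metres and radians):
On the way, in this order (a step that is already met when the one before it is completed fails the run):
1. the clip bears on the drive from beside the spindle, holding the sprung collar down (contact force between clip and drive above 3 N and horizontal distance between clip and drive between 0.012 and 0.035 m), for 0.1 s.
2. the clip has snapped home in the groove (horizontal distance between clip and drive below 0.0018 m and height (world z) of clip between 0.084 and 0.1 m and angle between clip's own z axis and vertical below 0.12 rad), for 0.1 s.
At the end, for the whole second after the job is handed in: The clip lies flat and at rest in the spindle's groove, fully home: its origin within 1.8 mm of the spindle's axis, its underside at the groove's height (84 to 100 mm above the bench), tilted less than 7 degrees, let go (all of step 2 and linear speed of clip below 0.02 m/s); the robot touches nothing.
It fails at once if the clip is overloaded on the drive: contact forces on it, the pinch of its arms on the spindle included, over 34 N in all (reached only when pressed with more than 18 N) (contact force between clip and drive above 34 N).
It fails at once if a bystander (spare gear, bearing ring, grease jar, screwdriver) is moved by more than 15 mm (distance of any of spare_gear, bearing, grease_jar, screwdriver from where it was at the start of the episode above 0.015 m).
It also fails if it takes over 45 s, if anything falls off the work surface, if the arm or the gripper's body presses on something with over 40 N, if the wrist force passes 120 N, or if a joint passes its speed limit or range.

## Robot

A 6-joint arm with a two-finger parallel gripper is mounted at the origin on the work surface. World frame = base frame: x ahead of the robot, y to its left, z up, the work surface at z = 0. Lengths are in m, angles in degrees, forces in N, time in s.
With the tool pointing down it reaches from about 0.3 to 0.85 m from the base axis. Payload 5.4 kg.
Tool frame: the origin (TCP) lies midway between the tips of the shut fingers; the grasp point (between the pads) lies 19 mm behind it; y points along the fingers, z is the direction in which the jaws open and shut, and the axes are right-handed (so a half turn about y gives the same grasp; the last joint's range is limited). The gripper opens to 85 mm and grips with 20 to 120 N. Pads are 22 mm wide; open, the fingers measure 114 mm over their backs; the gripper's body (76 mm by 85 mm) begins 54 mm behind the grasp point. The pads swing forward as they close: fully open they stand 13 mm farther back than shut.
Start: joints at [-81.595, 9.076, 91.501, -0, 79.423, -12.038], TCP at [0.201, -0.539, 0.231] pointing down, gripper open.
Joint ranges: [-166.64, 166.64], [-54.1, 131.32], [10.49, 154.53], [-73.88, 253.88], [9.74, 151.15], [-171.62, 171.62]. Speed limits (degrees/s): [147.25, 147.25, 180, 180, 180, 180].

## Interface

Orientations are given as a 3x3 rotation matrix whose columns are the frame's x, y, z axes.
In Python, from cell import bot, vision gives the robot as it stands. The module is installed in compiled form; this text tells all that it offers.
- The arm moves only by the shell command python3 -m handwheel 'ROWS' [FORCE]. ROWS is JSON, a list of rows, each a list of 7 numbers: the shift along the world's x, y, z in m, then the turn, a rotation vector about the world's x, y, z in rad, then the closure, from 0 (fully open) to 1 (shut). In form: [[tx, ty, tz, wx, wy, wz, hand], ...]. A call has 1 to 20 rows; each row is the pose to reach, as a shift and turn from the pose commanded when the call began; what a row does not reach only later rows make up. A row lasts 1/12 s, in which the tool goes at most 41.7 mm and 7.16 degrees, less where a joint would pass 70% of its speed; a pose out of reach is approached as far as the arm can. A call with a gripper value outside its range is refused whole. The fingers move at their own pace and stop on an object; FORCE is the grip in N (left out, the last holds). Time passes only in rows, so rows that repeat a pose let the fingers close. It gives the time, the measured TCP pose, the force and the opening at its end, in the units of the state.
- bot.sense(): the state, without advancing time (a new reading comes with each control period).
- vision.get_image(name): name is "scene" or "side" or "wrist"; returns (picture, depth): 384x512x3 uint8, blue, green, red; 384x512 float32, m along the optical axis (not along the pixel's ray), 0 where there is no reading.
- vision.calibration(name): a dict with "fx", "fy", "cx", "cy" (pixels), "R" (3x3) and "t" (3): a world point X has camera coordinates R X + t; the wrist camera has in their place "T_tool_cam" (4x4, takes a point from camera to tool coordinates, whose origin is the TCP and whose axes are the tool frame's). Camera axes: x right, y down, z forward; pixel columns grow to the right and rows downward; lengths in m; the calibration is good to about 2 mm. A picture is of the moment at which its call begins: read the wrist's pose just before it. calibration takes no time and is no camera call.
- bot.finish_job(): hands the job in, once; it reports no verdict.
The state is a dict: "t": time; "joint_pos": joint angles; "joint_velocities": joint speeds; "joint_torque": joint torques, N m; "tool_pos": TCP position; "ee_rot": TCP orientation; "force": force on the tool from outside, world axes, zero at the start; "torque": the same for the moment, N m; "grip_width": finger opening in m.
Only numpy, scipy, OpenCV 4.12 (cv2) and the standard library are available. Lean on these libraries where they do the work, as an engineer would, in place of code of your own. Each camera call takes 0.05 s, during which the arm holds its last target.

## Working session

There is one attempt and no reset: what is moved stays moved. The work goes in short steps, Python scripts to look and compute and a shell command to move; the robot and the scene stay as the last step left them, time stands still between calls to the robot, and variables do not carry over. Pictures are saved under pics/ and viewed, and the job is handed in when it is done.

```bash
mkdir -p pics; ls; python3 - <<'E'
from cell import bot, vision
import cv2, numpy as np
s=bot.sense(); print(s)
for n in ["scene","side"]:
    im,d=vision.get_image(n); cv2.imwrite(f"pics/{n}0.png",im); np.savez(f"pics/{n}0.npz",im=im,d=d)
    print(n,vision.calibration(n))
print(vision.calibration("wrist"))
E
```

```text
pics
{'t': 0.0, 'joint_pos': array([-8.15941065e+01,  9.11277684e+00,  9.15717600e+01, -1.32199194e-03,
        7.94221443e+01, -1.20374635e+01]), 'joint_velocities': array([ 0.00429638, -0.03301806, -0.04671487, -0.02344278, -0.05384002,
        0.06470173]), 'joint_torque': array([-6.47674951e-04, -3.96001375e+01, -3.31430805e+01, -4.86007575e-04,
        8.36732128e-03, -1.05037930e-06]), 'tool_pos': array([ 0.20072527, -0.53819465,  0.23031926]), 'ee_rot': array([[-9.37016516e-01, -2.94624220e-04,  3.49284930e-01],
       [-3.49284862e-01,  1.83861913e-03, -9.37014783e-01],
       [-3.66134706e-04, -9.99998266e-01, -1.82572428e-03]]), 'force': array([-0.08585965, -0.04356544, -0.08770315]), 'torque': array([ 0.01316001, -0.01921439,  0.03304553]), 'grip_width': 0.08617353035799312}
scene {'fx': 347.22679174647584, 'fy': 347.22679174647584, 'cx': 258.34656885943, 'cy': 196.15448654531343, 'R': array([[ 0.31901083,  0.94774768,  0.00253306],
       [ 0.67320274, -0.22471641, -0.70448606],
       [-0.66710581,  0.22644395, -0.7097133 ]]), 't': array([-0.19926883, -0.31002724,  1.10093308])}
side {'fx': 442.824263652793, 'fy': 442.824263652793, 'cx': 262.69620448598084, 'cy': 190.44313262668305, 'R': array([[-0.78033822, -0.62535643, -0.00125959],
       [-0.32264612,  0.40433113, -0.85581296],
       [ 0.53569743, -0.66741716, -0.51728386]]), 't': array([0.45007091, 0.24413405, 0.52986698])}
{'fx': 307.45308574462666, 'fy': 307.45308574462666, 'cx': 253.49892514031228, 'cy': 185.92186640099015, 'T_tool_cam': array([[ 5.21704194e-04,  9.57922278e-01,  2.87027241e-01,
        -7.34240414e-02],
       [ 7.78705610e-04, -2.87027582e-01,  9.57922001e-01,
        -1.42064674e-01],
       [ 9.99999561e-01, -2.76242202e-04, -8.95682945e-04,
        -1.36421579e-03],
       [ 0.00000000e+00,  0.00000000e+00,  0.00000000e+00,
         1.00000000e+00]])}
```

View pics/scene0.png

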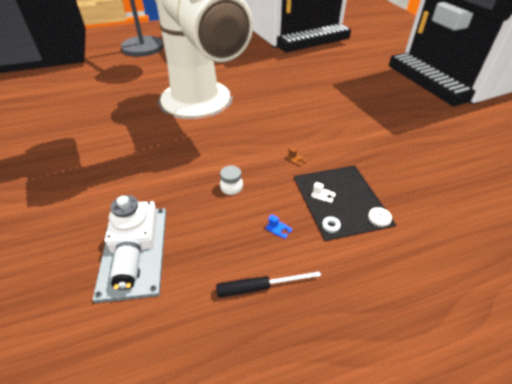

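View pics/side0.png

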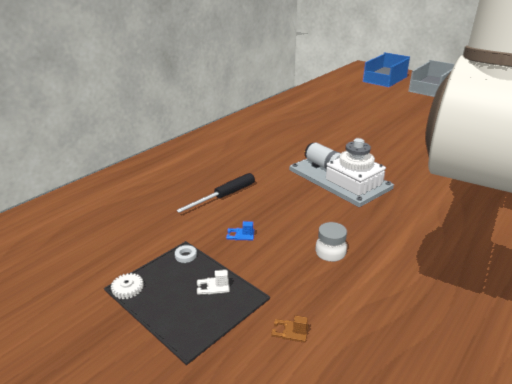

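The scene image shows the white clip at about (322,192) on the mat and the spindle top at about (123,201). In the side image the clip is at (213,284) and the spindle at (359,143). Both bystander groups are clear of these two. Next I'll measure positions.

```bash
cat > h.py <<'E'
import numpy as np, cv2
from cell import bot, vision
def ray(n,uv,pose=None):
    c=vision.calibration(n); d=np.array([(uv[0]-c["cx"])/c["fx"],(uv[1]-c["cy"])/c["fy"],1.])
    if n!="wrist": return -c["R"].T@c["t"], c["R"].T@d
    T=c["T_tool_cam"]; p,R=pose
    return R@T[:3,3]+p, R@(T[:3,:3]@d)
def onz(n,uv,z,pose=None):
    o,d=ray(n,uv,pose); return o+d*(z-o[2])/d[2]
def cloud(n,d,pose=None):
    c=vision.calibration(n); v,u=np.mgrid[:d.shape[0],:d.shape[1]]
    P=np.stack([(u-c["cx"])/c["fx"]*d,(v-c["cy"])/c["fy"]*d,d],-1)
    if n!="wrist": return (P-c["t"])@c["R"]
    T=c["T_tool_cam"]; p,R=pose
    return (P@T[:3,:3].T+T[:3,3])@R.T+p
def proj(n,X,pose=None):
    c=vision.calibration(n)
    if n!="wrist": x=c["R"]@X+c["t"]
    else:
        T=c["T_tool_cam"];p,R=pose; x=T[:3,:3].T@(R.T@(X-p)-T[:3,3])
    return np.array([x[0]/x[2]*c["fx"]+c["cx"],x[1]/x[2]*c["fy"]+c["cy"]])
E
python3 - <<'E'
from h import *
for n,cl,sp in [("scene",(322,192),(123,201)),("side",(213,284),(359,143))]:
    z=np.load(f"pics/{n}0.npz"); im,d=z["im"],z["d"]
    print(n,"clip",onz(n,cl,.01),"spindle",onz(n,sp,.109))
    P=cloud(n,d)
    hsv=cv2.cvtColor(im,cv2.COLOR_BGR2HSV)
    k=4; x,y=map(int,(cl[0]*1,cl[1]*1))
    c=im[y-28:y+28,x-28:x+28]; c2=im[sp[1]-30:sp[1]+50,sp[0]-40:sp[0]+40]
    cv2.imwrite(f"pics/{n}_c.png",np.hstack([cv2.resize(c,(390,390),interpolation=0),cv2.resize(c2,(390,390),interpolation=0)]))
    # spindle top points
    pp=P[sp[1]-8:sp[1]+12,sp[0]-15:sp[0]+15].reshape(-1,3); t=pp[pp[:,2]>.102]; print(len(t),t.mean(0) if len(t) else None,pp[:,2].max())
E
```

```text
scene clip [0.51972333 0.18804016 0.01      ] spindle [ 0.51347142 -0.22226797  0.109     ]
90 [ 0.52236968 -0.22144313  0.11746937] 0.5634417434407758
side clip [0.52279111 0.18909921 0.01      ] spindle [ 0.49845874 -0.20839955  0.109     ]
56 [ 0.47934694 -0.1649128   0.13357202] 0.48359163225463475
```

```bash
python3 - <<'E'
from h import *
a=cv2.imread("pics/scene_c.png");b=cv2.imread("pics/side_c.png")
cv2.imwrite("pics/c0.png",cv2.resize(np.vstack([a,b]),(600,600)))
E
```

```text
(no output)
```

View pics/c0.png

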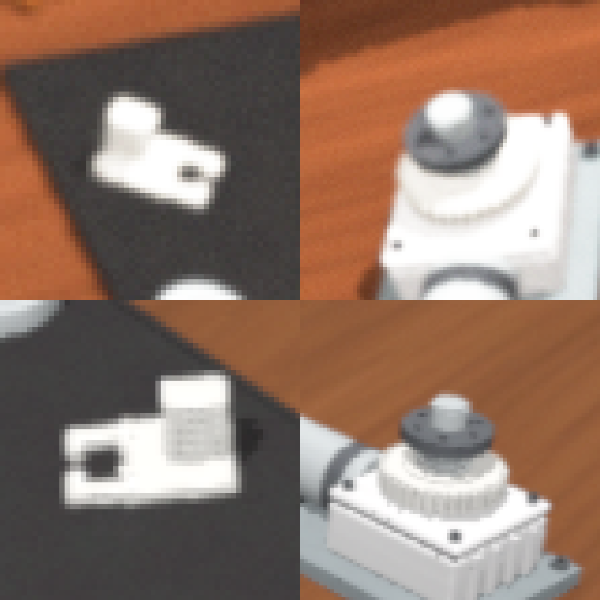

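```bash
python3 - <<'E'
from h import *
f=onz("scene",(334.1,197.8),.009);b=onz("scene",(312.3,192.2),.009)
print(f,b,np.degrees(np.arctan2(*(f-b)[1::-1])),np.linalg.norm(f-b))
# side crop: front mid (65,466-300)->, back mid (240,~470-300)
q=lambda x,y:(185+x/5.36,256+y/5.36)
f=onz("side",q(66,167),.009);b=onz("side",q(236,160),.009)
print(f,b,np.degrees(np.arctan2(*(f-b)[1::-1])),np.linalg.norm(f-b))
o1,d1=ray("scene",(123,197.5));o2,d2=ray("side",(359,139.7))
A=np.stack([d1,-d2],1);t=np.linalg.lstsq(A,o2-o1,rcond=None)[0];print(o1+d1*t[0],o2+d2*t[1])
for n,p in [("grease s",(231,190)),("bear",(331,225)),("gear",(380,217))]: print(n,onz("scene",p,.01))
E
```

```text
[0.54424181 0.20616971 0.009     ] [0.51243587 0.16736436 0.009     ] 50.66100693171471 0.05017442491607
[0.53742357 0.2082364  0.009     ] [0.50161684 0.17599256 0.009     ] 42.00292889764681 0.048184928194926674
[ 0.50519714 -0.22156778  0.10986612] [ 0.5054341  -0.22129934  0.10954999]
grease s [ 0.4479315  -0.00648812  0.01      ]
bear [0.61423806 0.16263372 0.01      ]
gear [0.62731209 0.27145979 0.01      ]
```

Both views agree on the spindle: (0.505, -0.2215), top at z = 0.1097. The clip's x axis is at a yaw of about 46°. I'll fly over the drive with the tool at the insertion yaw (tool x at 226°) and take a wrist look.

```bash
python3 -m handwheel '[[0.3,0.315,0,0,0,0.447,0.4],[0.3,0.315,0,0,0,0.447,0.4],[0.3,0.315,0,0,0,0.447,0.4],[0.3,0.315,0,0,0,0.447,0.4],[0.3,0.315,0,0,0,0.447,0.4],[0.3,0.315,0,0,0,0.447,0.4],[0.3,0.315,0,0,0,0.447,0.4],[0.3,0.315,-0.02,0,0,0.447,0.4],[0.3,0.315,-0.04,0,0,0.447,0.4],[0.3,0.315,-0.06,0,0,0.447,0.4],[0.3,0.315,-0.06,0,0,0.447,0.4],[0.3,0.315,-0.06,0,0,0.447,0.4],[0.3,0.315,-0.06,0,0,0.447,0.4],[0.3,0.315,-0.06,0,0,0.447,0.4],[0.3,0.315,-0.06,0,0,0.447,0.4]]' 60
python3 - <<'E'
from h import *
s=bot.sense(); print(s["t"],s["tool_pos"],s["ee_rot"],s["force"],s["grip_width"])
im,d=vision.get_image("wrist"); np.savez("pics/w1.npz",im=im,d=d,p=s["tool_pos"],R=s["ee_rot"]); cv2.imwrite("pics/w1.png",im)
E
```

```text
t: 1.35
tool_pos: [0.5008, -0.2249, 0.1722]
ee_rot: [[-0.695, 0.001, 0.719], [-0.719, -0.001, -0.695], [0.0, -1.0, 0.002]]
force: [-0.2, -0.2, -0.4]
grip_width: 0.0516
1.35 [ 0.50076098 -0.22494087  0.17218941] [[-6.94871497e-01  1.05602015e-03  7.19133150e-01]
 [-7.19133919e-01 -1.14607562e-03 -6.94870558e-01]
 [ 9.03836569e-05 -9.99998786e-01  1.55579519e-03]] [-0.24002425 -0.15693156 -0.36052388] 0.05163600339984739
```

View pics/w1.png

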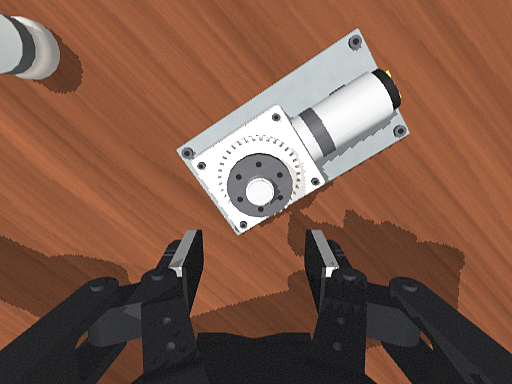

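The wrist image shows the spindle end at about (260,191) with the dark collar ring around it. I'll fit both centres.

```bash
cat > m1.py <<'E'
from h import *
z=np.load("pics/w1.npz"); im=z["im"];pose=(z["p"],z["R"])
g=cv2.cvtColor(im,cv2.COLOR_BGR2GRAY)
roi=np.zeros_like(g);cv2.circle(roi,(260,188),27,255,-1)
m=((g>150)&(roi>0)).astype(np.uint8)
n,l,st,ce=cv2.connectedComponentsWithStats(m)
for i in range(1,n):
    if st[i,4]>50: 
        print(st[i],ce[i]); c=max(cv2.findContours((l==i).astype(np.uint8),0,1)[0],key=cv2.contourArea); print(cv2.fitEllipse(c)); e=cv2.fitEllipse(c)[0]
        print("z109.5",onz("wrist",e,.1095,pose),"diam",)
roi[:]=0;cv2.circle(roi,(260,184),42,255,-1)
m=((g<110)&(roi>0)).astype(np.uint8)
n,l,st,ce=cv2.connectedComponentsWithStats(m);i=1+np.argmax(st[1:,4])
c=max(cv2.findContours((l==i).astype(np.uint8),0,1)[0],key=cv2.contourArea);h=cv2.convexHull(c);e=cv2.fitEllipse(h);print("collar",e,onz("wrist",e[0],.0957,pose))
P=cloud("wrist",z["d"],pose)
print("depth top",np.median(P[186:196,255:265].reshape(-1,3),0),"collar",np.median(P[165:170,240:245].reshape(-1,3),0))
print([proj("side",np.array([.505,-.2215,.1097]))])
E
python3 m1.py
```

```text
[246 176  28  30 631] [259.37559429 191.17908082]
((259.287109375, 190.9792022705078), (27.29802131652832, 28.22715950012207), 147.95574951171875)
z109.5 [ 0.50906852 -0.22044144  0.1095    ] diam
collar ((278.29522705078125, 215.4698944091797), (9.739839553833008, 56.53789138793945), 58.89350891113281) [ 0.50309434 -0.24808053  0.0957    ]
depth top [ 0.50908011 -0.22070084  0.10752819] collar [ 0.50952133 -0.2020199   0.09418063]
[array([359.24953596, 139.65546826])]
```

```bash
python3 -m handwheel '[[0.023,0.415,0,0,0,0,0.4],[0.023,0.415,0,0,0,0,0.4],[0.023,0.415,0,0,0,0,0.4],[0.023,0.415,0,0,0,0,0.4],[0.023,0.415,0,0,0,0,0.4],[0.023,0.415,0,0,0,0,0.4],[0.023,0.415,0,0,0,0,0.4],[0.023,0.415,0,0,0,0,0.4],[0.023,0.415,-0.02,0,0,0,0.4],[0.023,0.415,-0.04,0,0,0,0.4],[0.023,0.415,-0.04,0,0,0,0.4],[0.023,0.415,-0.04,0,0,0,0.4],[0.023,0.415,-0.04,0,0,0,0.4],[0.023,0.415,-0.04,0,0,0,0.4]]'
python3 - <<'E'
from h import *
s=bot.sense(); print(s["t"],s["tool_pos"],s["force"],s["grip_width"])
im,d=vision.get_image("wrist"); np.savez("pics/w2.npz",im=im,d=d,p=s["tool_pos"],R=s["ee_rot"]); cv2.imwrite("pics/w2.png",im)
E
```

```text
t: 2.57
tool_pos: [0.525, 0.1896, 0.1327]
ee_rot: [[-0.695, 0.002, 0.719], [-0.719, -0.0, -0.695], [-0.001, -1.0, 0.002]]
force: [-0.8, -0.4, 0.3]
grip_width: 0.0512
2.5667 [0.52498949 0.18961346 0.13267268] [-0.77925872 -0.41228011  0.30233122] 0.051231490604060965
```

View pics/w2.png

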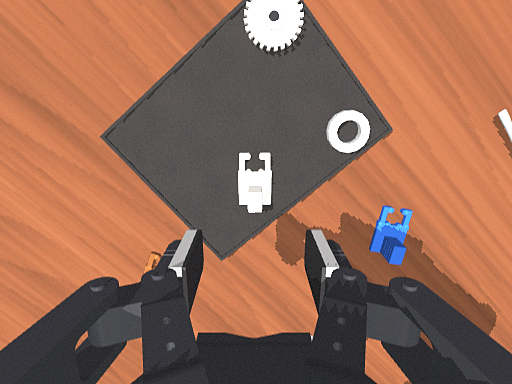

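The white clip is at about (255,180) with its mouth up at (255,155) and its fin top at about (257,200). The yaw is nearly aligned. I'll measure it now.

```bash
python3 - <<'E'
from h import *
z=np.load("pics/w2.npz"); im=z["im"];pose=(z["p"],z["R"])
g=cv2.cvtColor(im,cv2.COLOR_BGR2GRAY)
c=g[145:220,220:290]; cv2.imwrite("pics/w2c.png",cv2.resize(c,None,fx=8,fy=8,interpolation=0))
m=np.zeros_like(g);m[140:225,225:285]=g[140:225,225:285]>150
n,l,st,ce=cv2.connectedComponentsWithStats(m.astype(np.uint8));i=1+np.argmax(st[1:,4]);print(st[i])
for r in range(148,220,3):
    xs=np.where(l[r]==i)[0]
    if len(xs): print(r,xs.min(),xs.max(),len(xs))
P=cloud("wrist",z["d"],pose); 
for r in range(160,214,6): print(r,P[r,256].round(4), P[r,245].round(4))
E
```

```text
[ 238  152   34   61 1559]
154 239 270 23
157 239 270 24
160 239 270 12
163 239 270 12
166 239 270 12
169 239 270 19
172 238 271 34
175 238 271 34
178 238 271 34
181 238 271 34
184 238 271 34
187 238 270 33
190 238 270 33
193 238 270 33
196 239 270 32
199 239 270 32
202 239 270 32
205 247 261 15
208 247 261 15
211 248 261 14
160 [0.5376 0.201  0.0021] [0.5308 0.2081 0.0037]
166 [0.534  0.1972 0.0035] [0.5268 0.2041 0.0033]
172 [0.5753 0.2437 0.2748] [0.524  0.201  0.0089]
178 [0.5272 0.1903 0.0091] [0.52   0.197  0.0085]
184 [0.5231 0.1859 0.0076] [0.516  0.193  0.0082]
190 [0.523  0.1861 0.0261] [0.5123 0.1892 0.0094]
196 [0.5203 0.1834 0.0306] [0.508  0.1848 0.0079]
202 [0.5166 0.1796 0.0308] [0.5041 0.1808 0.0088]
208 [0.5128 0.1756 0.0305] [0.4984 0.1753 0.0033]
```

View pics/w2c.png

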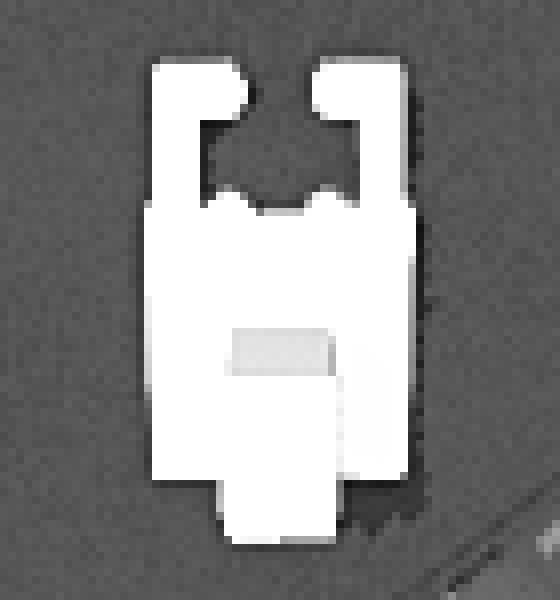

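```bash
python3 - <<'E'
from h import *
z=np.load("pics/w2.npz");pose=(z["p"],z["R"])
a=onz("wrist",(254.7,191.7),.031,pose);b=onz("wrist",(254.7,212.3),.031,pose);print("fin",a,b,np.linalg.norm(a-b),(a+b)/2)
f=onz("wrist",(254.7,152.3),.009,pose);k=onz("wrist",(254.9,204.8),.009,pose);print(f,k,np.linalg.norm(f-k))
fin=(a+b)/2; d=pose[1].T@(fin-pose[0]); print("fin in tool",d)
ux=(f-k)/np.linalg.norm(f-k); print("yaw",np.degrees(np.arctan2(ux[1],ux[0])),"finfromplate",k+ux*.010, "origin",k+ux*.038)
s=bot.sense();print(s["tool_pos"],s["force"])
l=onz("wrist",(237.7,180),.009,pose);r=onz("wrist",(271.8,180),.009,pose);print(np.linalg.norm(l-r))
E
```

```text
fin [0.52221967 0.18693614 0.031     ] [0.50946201 0.17373625 0.031     ] 0.018357419360538352 [0.51584084 0.18033619 0.031     ]
[0.54253797 0.20779049 0.009     ] [0.5087864  0.17260446 0.009     ] 0.04875680040114437
fin in tool [ 0.01316473  0.1016548  -0.0003042 ]
yaw 46.192043071638864 finfromplate [0.51570883 0.1798211  0.009     ] origin [0.53509164 0.20002769 0.009     ]
[0.52509214 0.18954056 0.13279198] [-0.24054398  0.26044965 -0.01519543]
0.030590087604063565
```

```bash
python3 -m handwheel '[[-0.0092,-0.0094,-0.03,0,0,0,0.4],[-0.0092,-0.0094,-0.06,0,0,0,0.4],[-0.0092,-0.0094,-0.09,0,0,0,0.4],[-0.0092,-0.0094,-0.11,0,0,0,0.4],[-0.0092,-0.0094,-0.121,0,0,0,0.4],[-0.0092,-0.0094,-0.121,0,0,0,0.4],[-0.0092,-0.0094,-0.121,0,0,0,0.4],[-0.0092,-0.0094,-0.121,0,0,0,0.4]]' 60
python3 - <<'E'
from h import *
s=bot.sense(); print(s["t"],s["tool_pos"],s["force"],s["grip_width"])
im,d=vision.get_image("wrist"); cv2.imwrite("pics/w3.png",im[100:340,130:390])
E
```

```text
t: 3.28
tool_pos: [0.5165, 0.1816, 0.0124]
ee_rot: [[-0.694, 0.004, 0.72], [-0.72, 0.0, -0.694], [-0.003, -1.0, 0.002]]
force: [-0.1, -0.4, 0.7]
grip_width: 0.0511
3.2833 [0.51654886 0.18160234 0.01235829] [-0.09786329 -0.37024689  0.68712276] 0.05110715674016384
```

View pics/w3.png

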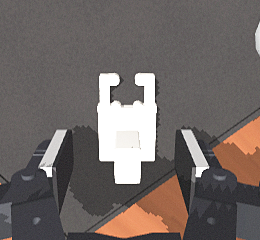

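The fin, at crop (128,165), sits centred between the open fingers. Closing now.

```bash
python3 -m handwheel '[[0,0,0,0,0,0,1],[0,0,0,0,0,0,1],[0,0,0,0,0,0,1],[0,0,0,0,0,0,1],[0,0,0,0,0,0,1],[0,0,0,0,0,0,1],[0,0,0,0,0,0,1],[0,0,0,0,0,0,1]]' 70
python3 - <<'E'
from h import *
s=bot.sense(); print(s["t"],s["tool_pos"],s["force"],s["torque"],s["grip_width"])
im,d=vision.get_image("wrist"); cv2.imwrite("pics/w4.png",im[100:340,130:390])
E
```

```text
t: 4.0
tool_pos: [0.5154, 0.182, 0.0112]
ee_rot: [[-0.694, 0.001, 0.72], [-0.72, 0.0, -0.694], [-0.001, -1.0, 0.001]]
force: [-1.4, -0.1, 6.3]
grip_width: 0.0102
4.0 [0.51535189 0.18195918 0.0111982 ] [-1.42796604 -0.09528541  6.269831  ] [-0.05201422  0.16250005 -0.0317547 ] 0.010234587487589385
```

View pics/w4.png

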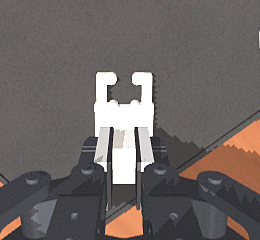

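```bash
python3 -m handwheel '[[0,0,0.02,0,0,0,1],[0,0,0.06,0,0,0,1],[0,0,0.1,0,0,0,1],[0,0,0.14,0,0,0,1],[0,0,0.14,0,0,0,1],[0,0,0.14,0,0,0,1]]' 70
python3 - <<'E'
from h import *
s=bot.sense(); print(s["t"],s["tool_pos"],s["force"],s["torque"],s["grip_width"])
im,d=vision.get_image("wrist"); np.savez("pics/w5.npz",im=im,d=d,p=s["tool_pos"],R=s["ee_rot"]);cv2.imwrite("pics/w5.png",cv2.resize(im[120:240,190:320],None,fx=4,fy=4,interpolation=0))
E
```

```text
t: 4.55
tool_pos: [0.5167, 0.1822, 0.1533]
ee_rot: [[-0.694, 0.006, 0.72], [-0.72, 0.001, -0.694], [-0.005, -1.0, 0.004]]
force: [-0.9, 0.3, -0.8]
grip_width: 0.0104
4.55 [0.51665126 0.18215287 0.15331739] [-0.91687493  0.27944986 -0.83462051] [-0.00294385  0.05586551 -0.01858008] 0.010351014469272113
```

View pics/w5.png

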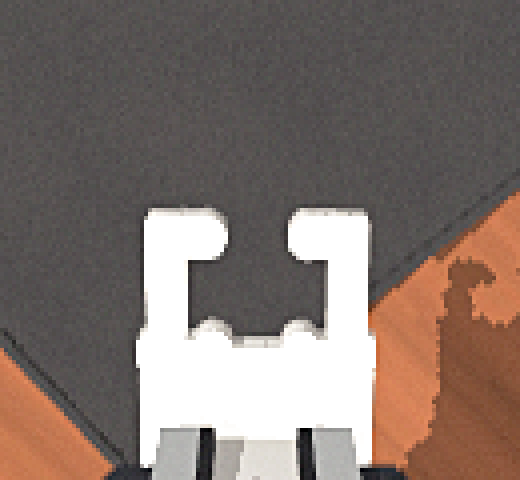

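The clip is held with its arms visible and level. The lips are at row ~172 and the arms span columns 226–282. I'll work out its pose in the tool frame, including pitch from depth.

```bash
python3 - <<'E'
from h import *
z=np.load("pics/w5.npz");im=z["im"];p,R=z["p"],z["R"];c=vision.calibration("wrist")
g=cv2.cvtColor(im,cv2.COLOR_BGR2GRAY);P=cloud("wrist",z["d"],(p,R))
T=(P-p)@R  # tool coords
m=(g>180)&(P[...,2]>.12)
for a,b,cc,e in [(174,182,228,244),(174,182,264,280),(186,200,229,235),(186,200,274,280),(206,225,227,232),(206,225,276,280),(206,224,246,262)]:
    mm=np.zeros_like(m);mm[a:b,cc:e]=1;q=T[mm&m];print((a,b,cc,e),len(q),np.median(q,0).round(4))
def ontooly(uv,y):
    Tm=c["T_tool_cam"];o=Tm[:3,3];d=Tm[:3,:3]@np.array([(uv[0]-c["cx"])/c["fx"],(uv[1]-c["cy"])/c["fy"],1]);return o+d*(y-o[1])/d[1]
for r in range(170,236,5):
    xs=np.where(m[r,220:290])[0]+220
    if len(xs): print(r,xs.min(),xs.max())
for y in (.0022,.0035): print(ontooly((254.4,172.2),y),ontooly((226.2,185),y)[2]-ontooly((282.5,185),y)[2])
E
```

```text
(174, 182, 228, 244) 128 [-0.0349  0.0029 -0.0101]
(174, 182, 264, 280) 128 [-0.0349  0.0029  0.0075]
(186, 200, 229, 235) 84 [-0.0273  0.0027 -0.0121]
(186, 200, 274, 280) 84 [-0.0273  0.0029  0.0101]
(206, 225, 227, 232) 95 [-0.0153  0.0028 -0.0137]
(206, 225, 276, 280) 76 [-0.0154  0.003   0.0109]
(206, 224, 246, 262) 288 [-0.0155  0.003  -0.0013]
175 226 281
180 226 281
185 226 281
190 226 281
195 226 281
200 227 281
205 224 283
210 224 283
215 225 283
220 225 282
225 225 282
230 225 282
235 225 282
[-0.03774081  0.0022     -0.00082847] -0.027551686603807104
[-0.03741398  0.0035     -0.00082498] -0.027799956166967982
```

```bash
python3 -m handwheel '[[-0.0413,-0.44,0,0,0,0,1],[-0.0413,-0.44,0,0,0,0,1],[-0.0413,-0.44,0,0,0,0,1],[-0.0413,-0.44,0,0,0,0,1],[-0.0413,-0.44,0,0,0,0,1],[-0.0413,-0.44,0,0,0,0,1],[-0.0413,-0.44,0,0,0,0,1],[-0.0413,-0.44,0,0,0,0,1],[-0.0413,-0.44,0,0,0,0,1],[-0.0413,-0.44,0,0,0,0,1],[-0.0413,-0.44,-0.005,0,0,0,1],[-0.0413,-0.44,-0.015,0,0,0,1],[-0.0413,-0.44,-0.015,0,0,0,1],[-0.0413,-0.44,-0.015,0,0,0,1],[-0.0413,-0.44,-0.015,0,0,0,1],[-0.0413,-0.44,-0.015,0,0,0,1],[-0.0413,-0.44,-0.015,0,0,0,1]]'
python3 - <<'E'
from h import *
s=bot.sense(); print(s["t"],s["tool_pos"],s["force"],s["torque"],s["grip_width"])
im,d=vision.get_image("wrist"); np.savez("pics/w6.npz",im=im,d=d,p=s["tool_pos"],R=s["ee_rot"]);cv2.imwrite("pics/w6.png",cv2.resize(im[100:240,190:330],None,fx=4,fy=4,interpolation=0))
s=bot.sense(); print(s["t"],s["tool_pos"],s["force"],s["torque"],s["grip_width"])
E
```

```text
t: 6.02
tool_pos: [0.4737, -0.2572, 0.1355]
ee_rot: [[-0.693, 0.0, 0.721], [-0.721, -0.0, -0.693], [-0.0, -1.0, 0.0]]
force: [0.2, 0.8, 0.1]
grip_width: 0.0106
6.0167 [ 0.47367213 -0.25722726  0.13554388] [0.15161183 0.78341739 0.14067983] [ 0.0026603  -0.08469295 -0.00088576] 0.01063628468744002
6.0667 [ 0.47370048 -0.25741916  0.13564304] [-0.09055214  0.36998073 -0.35940947] [ 0.0033465  -0.03861024 -0.03678239] 0.010173554502627802
```

View pics/w6.png

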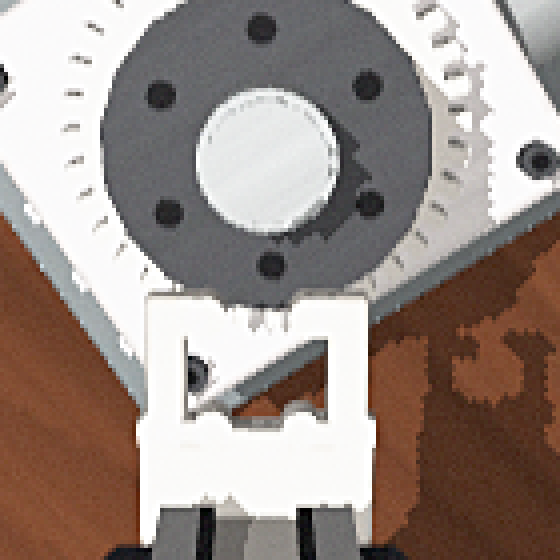

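The spindle end is at crop (268,160), i.e. image (257,140), with the collar ring around it. The clip's mouth is centred at column ~254.5. I'll compute the relative offset in the tool frame.

```bash
python3 - <<'E'
from h import *
z=np.load("pics/w6.npz");im=z["im"];p,R=z["p"],z["R"];c=vision.calibration("wrist")
g=cv2.cvtColor(im,cv2.COLOR_BGR2GRAY)
hsv=cv2.cvtColor(im,cv2.COLOR_BGR2HSV)
def fit(m,seed):
    n,l,st,ce=cv2.connectedComponentsWithStats(m.astype(np.uint8),connectivity=4);i=l[seed[1],seed[0]];print(st[i])
    k=max(cv2.findContours((l==i).astype(np.uint8),0,1)[0],key=cv2.contourArea);return cv2.fitEllipse(cv2.convexHull(k))
def ontooly(uv,y):
    Tm=c["T_tool_cam"];o=Tm[:3,3];d=Tm[:3,:3]@np.array([(uv[0]-c["cx"])/c["fx"],(uv[1]-c["cy"])/c["fy"],1]);return o+d*(y-o[1])/d[1]
e=fit(g>150,(257,140));print(e)
for zt in (.105,.109,.113): 
    t=ontooly(e[0],p[2]-zt);w=p+R@t;print("spindle tool",t.round(5),"world",w.round(5))
m=(g>70)&(g<118);print(g[130,225:235],g[140,248:252])
m[171:]=0
ys,xs=np.where(m[95:171,205:305])
hull=cv2.convexHull(np.stack([xs+205,ys+95],1).astype(np.int32)); 
P=cloud("wrist",z["d"],(p,R)); print("depth spindle",np.median(P[135:145,252:262].reshape(-1,3),0),"collar",np.median(P[128:132,222:228].reshape(-1,3),0),np.median(P[112:116,250:254].reshape(-1,3),0),"clip top",np.median(P[208:220,245:262].reshape(-1,3),0))
for r in (174,178,182,190,195):
    xs=np.where(g[r,215:295]>185)[0]+215; print(r,xs.min(),xs.max(),(xs.min()+xs.max()+1)/2-.5, ontooly(((xs.min()+xs.max())/2,r),.0025).round(5))
E
```

```text
[ 239  122   36   37 1017]
((256.29107666015625, 139.632568359375), (35.4415168762207, 36.1813850402832), 175.9588623046875)
spindle tool [-0.04943  0.03054  0.0003 ] world [ 0.50814 -0.2218   0.105  ]
spindle tool [-0.05     0.02654  0.00027] world [ 0.50851 -0.22136  0.109  ]
spindle tool [-0.05057  0.02254  0.00023] world [ 0.50888 -0.22093  0.113  ]
[106 104 103 104 105 104 103 106 108 106] [232 231 231 231]
depth spindle [ 0.50850271 -0.2215527   0.10756016] collar [ 0.49776628 -0.20564393  0.09451308] [ 0.51565544 -0.21004938  0.09460927] clip top [ 0.4837415  -0.24458855  0.13262212]
174 215 283 249.0 [-0.03677  0.0025  -0.00345]
178 216 281 248.5 [-0.03476  0.0025  -0.0037 ]
182 219 281 250.0 [-0.03273  0.0025  -0.00298]
190 217 281 249.0 [-0.02863  0.0025  -0.00348]
195 227 281 254.0 [-0.02604  0.0025  -0.00102]
```

```bash
python3 -m handwheel '[[0.0001,-0.0022,0,0,0,0,1],[0.0001,-0.0022,-0.01,0,0,0,1],[0.0001,-0.0022,-0.022,0,0,0,1],[0.0001,-0.0022,-0.022,0,0,0,1],[0.0001,-0.0022,-0.022,0,0,0,1],[0.0001,-0.0022,-0.022,0,0,0,1],[0.0001,-0.0022,-0.022,0,0,0,1],[0.0001,-0.0022,-0.022,0,0,0,1]]'
python3 - <<'E'
from h import *
F=[]
for i in range(4):
    s=bot.sense(); print(s["t"],s["tool_pos"].round(5),s["force"].round(2),s["torque"].round(3),s["grip_width"])
    im,d=vision.get_image("wrist")
np.savez("pics/w7.npz",im=im,d=d,p=s["tool_pos"],R=s["ee_rot"]);cv2.imwrite("pics/w7.png",cv2.resize(im[100:240,190:330],None,fx=4,fy=4,interpolation=0))
E
```

```text
t: 6.73
tool_pos: [0.4737, -0.2606, 0.1137]
ee_rot: [[-0.694, 0.001, 0.72], [-0.72, -0.001, -0.694], [-0.0, -1.0, 0.001]]
force: [0.7, 0.3, -0.1]
grip_width: 0.0109
6.7333 [ 0.47368 -0.26062  0.11371] [ 0.71  0.26 -0.12] [-0.013  0.027 -0.04 ] 0.010855240515801806
6.7833 [ 0.47362 -0.26058  0.11368] [ 1.12 -0.33 -0.28] [0.009 0.036 0.024] 0.010248636735189698
6.8333 [ 0.47362 -0.26059  0.11369] [ 0.19 -0.02 -0.02] [0.034 0.019 0.071] 0.010095235295157611
6.8833 [ 0.47358 -0.26052  0.11361] [ 0.48 -0.37  0.2 ] [-0.036 -0.012  0.013] 0.010445276908934167
```

View pics/w7.png

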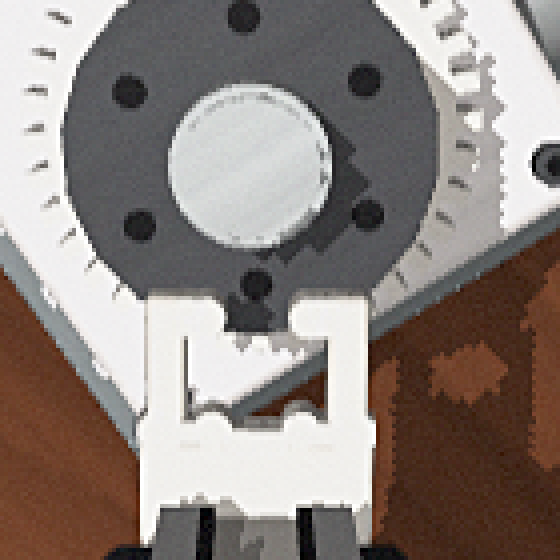

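```bash
python3 - <<'E'
from h import *
z=np.load("pics/w7.npz");im=z["im"];p,R=z["p"],z["R"];c=vision.calibration("wrist")
g=cv2.cvtColor(im,cv2.COLOR_BGR2GRAY)
def ontooly(uv,y):
    Tm=c["T_tool_cam"];o=Tm[:3,3];d=Tm[:3,:3]@np.array([(uv[0]-c["cx"])/c["fx"],(uv[1]-c["cy"])/c["fy"],1]);return o+d*(y-o[1])/d[1]
n,l,st,ce=cv2.connectedComponentsWithStats((g>150).astype(np.uint8),connectivity=4);i=l[140,252];print(st[i])
k=max(cv2.findContours((l==i).astype(np.uint8),0,1)[0],key=cv2.contourArea);e=cv2.fitEllipse(cv2.convexHull(k));print(e)
for zt in (.1078,.109): print(ontooly(e[0],p[2]-zt).round(5))
# collar outer via left/right edge at row 140ish: dark extents
for r in (128,135,142,150,158): 
    row=g[r].astype(int); xs=np.where((row[195:310]<125))[0]+195; print(r,xs.min(),xs.max())
hi=g[:,:]
for r in (174,178,183,188,193):
    row=g[r]; a=np.where(row[215:240]>215)[0]; print(r,"".join(str(v)+" " for v in row[222:230]),"|",[v for v in row[278:288]])
print(ontooly((253.6,172.6),.0029))
E
```

```text
[ 232  121   41   41 1295]
((252.01719665527344, 140.98199462890625), (40.4858512878418, 40.96480941772461), 16.099157333374023)
[-0.0523   0.00581 -0.00197]
[-0.05248  0.00461 -0.00196]
128 206 299
135 206 305
142 206 299
150 208 297
158 207 293
174 249 251 111 55 96 200 209 203  | [np.uint8(183), np.uint8(184), np.uint8(192), np.uint8(127), np.uint8(89), np.uint8(155), np.uint8(180), np.uint8(174), np.uint8(171), np.uint8(165)]
178 240 241 241 245 206 238 241 239  | [np.uint8(238), np.uint8(239), np.uint8(247), np.uint8(226), np.uint8(124), np.uint8(184), np.uint8(133), np.uint8(129), np.uint8(90), np.uint8(82)]
183 240 240 241 244 201 237 239 241  | [np.uint8(240), np.uint8(240), np.uint8(251), np.uint8(227), np.uint8(71), np.uint8(91), np.uint8(94), np.uint8(76), np.uint8(52), np.uint8(43)]
188 239 240 240 245 193 238 241 240  | [np.uint8(238), np.uint8(239), np.uint8(249), np.uint8(238), np.uint8(32), np.uint8(42), np.uint8(48), np.uint8(45), np.uint8(43), np.uint8(47)]
193 239 240 240 246 184 236 242 241  | [np.uint8(240), np.uint8(241), np.uint8(249), np.uint8(225), np.uint8(27), np.uint8(59), np.uint8(77), np.uint8(82), np.uint8(77), np.uint8(73)]
[-0.03736518  0.0029     -0.00121521]
```

```bash
python3 -m handwheel '[[-0.0005,0.0005,-0.001,0,0,0,1],[-0.0005,0.0005,-0.002,0,0,0,1],[-0.0005,0.0005,-0.003,0,0,0,1],[-0.0005,0.0005,-0.004,0,0,0,1],[-0.0005,0.0005,-0.005,0,0,0,1],[-0.0005,0.0005,-0.005,0,0,0,1]]'; python3 -m handwheel '[[0,0,-0.001,0,0,0,1],[0,0,-0.002,0,0,0,1],[0,0,-0.002,0,0,0,1]]';python3 -m handwheel '[[0,0,-0.001,0,0,0,1],[0,0,-0.002,0,0,0,1],[0,0,-0.002,0,0,0,1]]'
```

```text
t: 7.43
tool_pos: [0.4727, -0.2597, 0.108]
ee_rot: [[-0.694, -0.0, 0.72], [-0.72, 0.0, -0.694], [0.0, -1.0, -0.001]]
force: [0.7, -0.2, -0.8]
grip_width: 0.0101
t: 7.68
tool_pos: [0.4728, -0.2598, 0.106]
ee_rot: [[-0.694, -0.0, 0.72], [-0.72, 0.0, -0.694], [-0.0, -1.0, -0.0]]
force: [-0.0, 0.5, -0.8]
grip_width: 0.0101
t: 7.93
tool_pos: [0.4728, -0.2598, 0.104]
ee_rot: [[-0.694, -0.0, 0.72], [-0.72, 0.0, -0.694], [0.0, -1.0, -0.0]]
force: [0.1, -0.2, -1.0]
grip_width: 0.0101
```

```bash
for i in 1; do python3 -m handwheel '[[0,0,-0.001,0,0,0,1],[0,0,-0.001,0,0,0,1]]'|egrep 'pos|force'; python3 -m handwheel '[[0,0,-0.001,0,0,0,1],[0,0,-0.001,0,0,0,1]]'|egrep 'pos|force';python3 -m handwheel '[[0,0,-0.001,0,0,0,1],[0,0,-0.001,0,0,0,1]]'|egrep 'pos|force'; done
```

```text
tool_pos: [0.4728, -0.2598, 0.1031]
force: [-0.1, -0.2, -1.1]
tool_pos: [0.4728, -0.2598, 0.1021]
force: [-0.0, 0.0, -0.5]
tool_pos: [0.473, -0.2599, 0.1013]
force: [-0.0, 0.5, 0.2]
```

```bash
python3 -m handwheel '[[0,0,-0.001,0,0,0,1],[0,0,-0.001,0,0,0,1]]'|egrep 'pos|force'; python3 -m handwheel '[[0,0,-0.001,0,0,0,1],[0,0,-0.001,0,0,0,1]]'|egrep 'pos|force';python3 -m handwheel '[[0,0,-0.001,0,0,0,1],[0,0,-0.001,0,0,0,1]]'|egrep 'pos|force'
```

```text
tool_pos: [0.473, -0.26, 0.1004]
force: [-0.5, -0.1, 0.9]
tool_pos: [0.4731, -0.26, 0.0995]
force: [0.1, -0.1, 2.1]
tool_pos: [0.4731, -0.26, 0.0985]
force: [-0.1, -0.1, 2.9]
```

```bash
python3 -m handwheel '[[0,0,-0.001,0,0,0,1],[0,0,-0.001,0,0,0,1]]'|egrep 'pos|force'; python3 -m handwheel '[[0,0,-0.0005,0,0,0,1],[0,0,-0.0005,0,0,0,1]]'|egrep 'pos|force';python3 -m handwheel '[[0,0,-0.0005,0,0,0,1],[0,0,-0.0005,0,0,0,1]]'|egrep 'pos|force'
```

```text
tool_pos: [0.4731, -0.2601, 0.0975]
force: [-0.6, 0.2, 3.3]
tool_pos: [0.4731, -0.2601, 0.097]
force: [0.2, -0.6, 5.4]
tool_pos: [0.4732, -0.2602, 0.0968]
force: [-0.4, 0.3, 6.0]
```

```bash
python3 -m handwheel '[[0,0,-0.0003,0,0,0,1],[0,0,-0.0003,0,0,0,1]]'|egrep 'pos|force'; python3 -m handwheel '[[0,0,-0.0003,0,0,0,1],[0,0,-0.0003,0,0,0,1]]'|egrep 'pos|force'; python3 - <<'E'
from h import *
for i in range(3):
    s=bot.sense(); print(s["t"],s["tool_pos"].round(5),s["force"].round(2),s["torque"].round(3),s["grip_width"])
    im,d=vision.get_image("wrist")
np.savez("pics/w8.npz",im=im,d=d,p=s["tool_pos"],R=s["ee_rot"]);cv2.imwrite("pics/w8.png",cv2.resize(im[100:240,190:330],None,fx=4,fy=4,interpolation=0))
E
```

```text
tool_pos: [0.4733, -0.2602, 0.0967]
force: [-0.9, 0.5, 7.9]
tool_pos: [0.4734, -0.2603, 0.0966]
force: [-1.1, 0.3, 8.8]
9.7667 [ 0.47339 -0.2603   0.0966 ] [-1.07  0.26  8.82] [ 0.216 -0.014  0.058] 0.010065328513789976
9.8167 [ 0.47338 -0.2603   0.09659] [-0.82  0.55  7.3 ] [ 0.29  -0.007  0.013] 0.010600282073761168
9.8667 [ 0.47337 -0.2603   0.09661] [-1.66  0.91  9.07] [ 0.252 -0.03   0.025] 0.009834409464782937
```

View pics/w8.png

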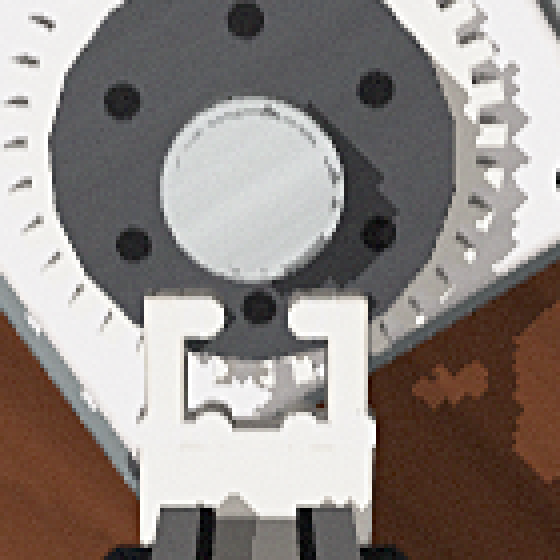

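```bash
python3 - <<'E'
from h import *
z=np.load("pics/w8.npz");im=z["im"];p,R=z["p"],z["R"];c=vision.calibration("wrist")
g=cv2.cvtColor(im,cv2.COLOR_BGR2GRAY)
def ontooly(uv,y):
    Tm=c["T_tool_cam"];o=Tm[:3,3];d=Tm[:3,:3]@np.array([(uv[0]-c["cx"])/c["fx"],(uv[1]-c["cy"])/c["fy"],1]);return o+d*(y-o[1])/d[1]
n,l,st,ce=cv2.connectedComponentsWithStats((g>150).astype(np.uint8),connectivity=4);i=l[146,252];print(st[i])
k=max(cv2.findContours((l==i).astype(np.uint8),0,1)[0],key=cv2.contourArea);e=cv2.fitEllipse(cv2.convexHull(k));print(e)
for zt in (.1075,.109): print(ontooly(e[0],p[2]-zt).round(5))
print(ontooly((253.7,172.8),.0025))
P=cloud("wrist",z["d"],(p,R));T=(P-p)@R
for a,b,cc,e in [(176,182,228,242),(176,182,266,280),(206,224,228,280)]: 
    q=T[a:b,cc:e].reshape(-1,3);print(np.median(q,0).round(4))
print(np.median(P[140:150,247:257].reshape(-1,3),0),np.median(P[130:135,205:212].reshape(-1,3),0))
E
```

```text
[ 230  124   46   46 1615]
((252.42218017578125, 146.65118408203125), (45.07834243774414, 45.857765197753906), 46.58747863769531)
[-0.05232 -0.01089 -0.00172]
[-0.05257 -0.01239 -0.00171]
[-0.03736605  0.0025     -0.00116727]
[-0.0345  0.0025 -0.0103]
[-0.0345  0.0026  0.008 ]
[-0.0156  0.0028 -0.0013]
[ 0.50878798 -0.22054478  0.10764834] [ 0.49581913 -0.20359488  0.08912283]
```

```bash
python3 -m handwheel '[[0.0003,0.0011,-0.0002,0,0,0,1],[0.001,0.0018,-0.0002,0,0,0,1],[0.0017,0.0025,-0.0002,0,0,0,1],[0.0024,0.0033,-0.0002,0,0,0,1],[0.0024,0.0033,-0.0002,0,0,0,1]]'|egrep 't:|pos|force';python3 - <<'E'
from h import *
s=bot.sense(); print(s["t"],s["tool_pos"].round(5),s["force"].round(2),s["torque"].round(3),s["grip_width"])
E
```

```text
t: 10.33
tool_pos: [0.4761, -0.2574, 0.0967]
ee_rot: [[-0.694, 0.002, 0.72], [-0.72, -0.002, -0.694], [0.0, -1.0, 0.002]]
force: [0.3, -1.2, 8.5]
10.3333 [ 0.47605 -0.25739  0.09667] [ 0.3  -1.22  8.5 ] [ 0.057 -0.062 -0.048] 0.010365914327836723
```

```bash
python3 -m handwheel '[[0.0007,0.0007,0.0002,0,0,0,1],[0.0014,0.0014,0.0002,0,0,0,1],[0.0014,0.0014,0.0002,0,0,0,1]]'|egrep 't:|pos|force';python3 -m handwheel '[[0.0007,0.0007,0,0,0,0,1],[0.0014,0.0014,0,0,0,0,1],[0.0014,0.0014,0,0,0,0,1]]'|egrep 't:|pos|force'
```

```text
t: 10.58
tool_pos: [0.4774, -0.2559, 0.0967]
ee_rot: [[-0.694, 0.001, 0.72], [-0.72, -0.002, -0.694], [0.0, -1.0, 0.002]]
force: [-1.5, -0.8, 7.1]
t: 10.83
tool_pos: [0.4788, -0.2545, 0.0968]
ee_rot: [[-0.694, 0.001, 0.72], [-0.72, -0.002, -0.694], [0.0, -1.0, 0.002]]
force: [0.2, 0.1, 7.9]
```

No wall contact, and the lips should now be inside the land radius, i.e. in the groove. A quick check before the snap push.

```bash
python3 - <<'E'
from h import *
c=vision.calibration("wrist")
s=bot.sense();p,R=s["tool_pos"],s["ee_rot"]
im,d=vision.get_image("wrist");g=cv2.cvtColor(im,cv2.COLOR_BGR2GRAY)
cv2.imwrite("pics/w9.png",cv2.resize(im[100:240,190:330],None,fx=4,fy=4,interpolation=0))
def ontooly(uv,y):
    Tm=c["T_tool_cam"];o=Tm[:3,3];d=Tm[:3,:3]@np.array([(uv[0]-c["cx"])/c["fx"],(uv[1]-c["cy"])/c["fy"],1]);return o+d*(y-o[1])/d[1]
print(s["force"],s["torque"])
for sd in range(155,180,4): print(sd,g[sd,225:285:4])
np.savez("pics/w9.npz",im=im,d=d,p=p,R=R)
E
```

```text
[0.17616033 0.10906354 7.8888071 ] [ 0.04270179 -0.06121284 -0.00200434]
155 [ 90  87 206 199 209 208 214 210 210 207 211 223 209  59  75]
159 [ 85  84 212 214 213 214 213 209 210 215 218 213 223  55  59]
163 [ 87  86 213 212 214 212 212 212 214 217 213 208 171  54  53]
167 [ 89  83 214 211 213 210 215 214 211 208 209 205 111  53  57]
171 [ 90  79 213 211 213 215 212 211 208 210 204 208 218  58  26]
175 [  7 240 233 214 213 216 208 209 204 204 206 212 179 142 153]
179 [  8 241 241 207 213 211 207 203 208 203 216 136 168 166 245]
```

View pics/w9.png

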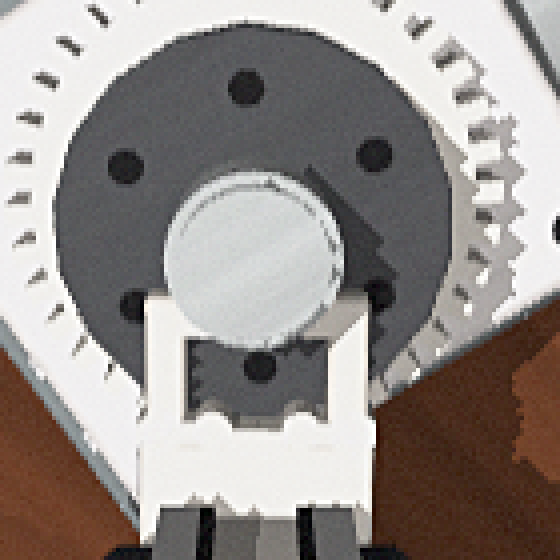

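The lips are under the spindle's head, at crop rows 295–330 either side of it, so they are in the groove. The lateral offset is about 0.4 mm. Pushing on.

```bash
python3 -m handwheel '[[0.0006,0.0008,0,0,0,0,1],[0.0012,0.0016,0,0,0,0,1],[0.0012,0.0016,0,0,0,0,1]]'|egrep 't:|pos|force';python3 -m handwheel '[[0.0007,0.0007,0,0,0,0,1],[0.0007,0.0007,0,0,0,0,1]]'|egrep 't:|pos|force';python3 -m handwheel '[[0.0007,0.0007,0,0,0,0,1],[0.0007,0.0007,0,0,0,0,1]]'|egrep 't:|pos|force';python3 -m handwheel '[[0.0007,0.0007,0,0,0,0,1],[0.0007,0.0007,0,0,0,0,1]]'|egrep 't:|pos|force'
```

```text
t: 11.13
tool_pos: [0.48, -0.253, 0.0968]
ee_rot: [[-0.694, 0.002, 0.72], [-0.72, -0.002, -0.694], [0.0, -1.0, 0.002]]
force: [-0.2, -0.3, 7.4]
t: 11.3
tool_pos: [0.4806, -0.2524, 0.0968]
ee_rot: [[-0.694, 0.001, 0.72], [-0.72, -0.002, -0.694], [0.001, -1.0, 0.002]]
force: [-1.8, -1.7, 7.8]
t: 11.47
tool_pos: [0.481, -0.2519, 0.0968]
ee_rot: [[-0.694, 0.0, 0.72], [-0.72, -0.002, -0.694], [0.001, -1.0, 0.002]]
force: [-2.4, -2.4, 9.4]
t: 11.63
tool_pos: [0.4813, -0.2515, 0.0968]
ee_rot: [[-0.694, -0.0, 0.72], [-0.72, -0.003, -0.694], [0.002, -1.0, 0.002]]
force: [-3.5, -2.7, 8.8]
```

```bash
python3 -m handwheel '[[0.0007,0.0007,0.0002,0,0,0,1],[0.0007,0.0007,0.0002,0,0,0,1]]'|egrep 't:|pos|force';python3 -m handwheel '[[0.0007,0.0007,0,0,0,0,1],[0.0007,0.0007,0,0,0,0,1]]'|egrep 't:|pos|force'
```

```text
t: 11.8
tool_pos: [0.4818, -0.2509, 0.0969]
ee_rot: [[-0.694, -0.001, 0.72], [-0.72, -0.003, -0.694], [0.003, -1.0, 0.002]]
force: [-4.0, -2.6, 7.6]
t: 11.97
tool_pos: [0.4825, -0.2503, 0.0969]
ee_rot: [[-0.694, -0.001, 0.72], [-0.72, -0.003, -0.694], [0.003, -1.0, 0.002]]
force: [-4.6, -3.8, 8.0]
```

```bash
python3 -m handwheel '[[0.0007,0.0007,0,0,0,0,1],[0.0007,0.0007,0,0,0,0,1]]'|egrep 't:|pos|force'
```

```text
t: 12.13
tool_pos: [0.4833, -0.2495, 0.0969]
ee_rot: [[-0.694, -0.0, 0.72], [-0.72, -0.003, -0.694], [0.002, -1.0, 0.002]]
force: [-4.2, -2.3, 8.6]
```

```bash
python3 -m handwheel '[[0.0007,0.0007,0,0,0,0,1],[0.0007,0.0007,0,0,0,0,1]]'|egrep 't:|pos|force'; python3 -m handwheel '[[0.0007,0.0007,0,0,0,0,1],[0.0014,0.0014,0,0,0,0,1],[0.0014,0.0014,0,0,0,0,1]]'|egrep 't:|pos|force'
```

```text
t: 12.3
tool_pos: [0.4843, -0.2484, 0.0969]
ee_rot: [[-0.694, 0.0, 0.72], [-0.72, -0.002, -0.694], [0.002, -1.0, 0.002]]
force: [-3.7, -1.9, 7.7]
t: 12.55
tool_pos: [0.4862, -0.2464, 0.0969]
ee_rot: [[-0.694, 0.001, 0.72], [-0.72, -0.001, -0.694], [-0.0, -1.0, 0.002]]
force: [-0.3, 1.2, 8.6]
```

```bash
python3 -m handwheel '[[0.0007,0.0007,0,0,0,0,1],[0.0014,0.0014,0,0,0,0,1],[0.0021,0.0021,0,0,0,0,1],[0.0021,0.0021,0,0,0,0,1]]'|egrep 't:|pos|force'; python3 -m handwheel '[[0.0007,0.0007,0,0,0,0,1],[0.0007,0.0007,0,0,0,0,1]]'|egrep 't:|pos|force'
```

```text
t: 12.88
tool_pos: [0.4886, -0.244, 0.0969]
ee_rot: [[-0.694, 0.002, 0.72], [-0.72, -0.001, -0.694], [-0.001, -1.0, 0.002]]
force: [1.4, 1.9, 7.4]
t: 13.05
tool_pos: [0.4892, -0.2434, 0.0969]
ee_rot: [[-0.694, 0.002, 0.72], [-0.72, -0.001, -0.694], [-0.0, -1.0, 0.002]]
force: [-0.0, 0.6, 8.1]
```

```bash
python3 -m handwheel '[[0.0005,0.0005,0,0,0,0,1],[0.0005,0.0005,0,0,0,0,1]]'|egrep 't:|pos|force'; python3 -m handwheel '[[0.0004,0.0004,0,0,0,0,1],[0.0004,0.0004,0,0,0,0,1]]'|egrep 't:|pos|force'
```

```text
t: 13.22
tool_pos: [0.4895, -0.2431, 0.0969]
ee_rot: [[-0.694, 0.001, 0.72], [-0.72, -0.001, -0.694], [0.0, -1.0, 0.002]]
force: [0.1, 0.1, 7.3]
t: 13.38
tool_pos: [0.4898, -0.2428, 0.0969]
ee_rot: [[-0.694, 0.001, 0.72], [-0.72, -0.001, -0.694], [0.0, -1.0, 0.002]]
force: [-1.0, 0.0, 8.1]
```

```bash
python3 -m handwheel '[[0.0004,0.0004,0,0,0,0,1],[0.0004,0.0004,0,0,0,0,1]]'|egrep 't:|pos|force'
```

```text
t: 13.55
tool_pos: [0.4901, -0.2425, 0.0969]
ee_rot: [[-0.694, 0.001, 0.72], [-0.72, -0.002, -0.694], [0.001, -1.0, 0.002]]
force: [-1.5, -1.6, 8.3]
```

```bash
python3 -m handwheel '[[0.0005,0.0005,0.0001,0,0,0,1],[0.0005,0.0005,0.0001,0,0,0,1]]'|egrep 't:|pos|force'; python3 -m handwheel '[[0.0005,0.0005,0,0,0,0,1],[0.0005,0.0005,0,0,0,0,1]]'|egrep 't:|pos|force'
```

```text
t: 13.72
tool_pos: [0.4905, -0.2422, 0.097]
ee_rot: [[-0.694, 0.001, 0.72], [-0.72, -0.002, -0.694], [0.001, -1.0, 0.002]]
force: [-2.2, -1.2, 8.7]
t: 13.88
tool_pos: [0.4907, -0.242, 0.0969]
ee_rot: [[-0.694, -0.0, 0.72], [-0.72, -0.002, -0.694], [0.002, -1.0, 0.001]]
force: [-3.0, -1.6, 8.1]
```

```bash
python3 -m handwheel '[[0.0004,0.0004,0,0,0,0,1],[0.0004,0.0004,0,0,0,0,1]]'|egrep 't:|pos|force'
```

```text
t: 14.05
tool_pos: [0.4908, -0.2419, 0.0969]
ee_rot: [[-0.694, -0.001, 0.72], [-0.72, -0.003, -0.694], [0.003, -1.0, 0.001]]
force: [-4.5, -3.8, 9.0]
```

The force has risen to about 6 N horizontally with almost no movement left. That's the solid stop, at about 25 mm of travel against the 24.5 mm measured. I'll look before releasing.

```bash
python3 - <<'E'
from h import *
s=bot.sense();print(s["tool_pos"],s["force"],s["torque"],s["grip_width"])
im,d=vision.get_image("wrist");a=cv2.resize(im[100:240,190:330],None,fx=3,fy=3,interpolation=0)
im,d=vision.get_image("side");b=cv2.resize(im[110:180,320:390],(420,420),interpolation=0)
cv2.imwrite("pics/w10.png",np.hstack([a,b])[:, :800])
E
```

```text
[ 0.49077376 -0.24185013  0.0969483 ] [-4.50812659 -3.83245327  9.02110628] [-0.50692734  0.66151034  0.01186883] 0.010259543190130666
```

View pics/w10.png

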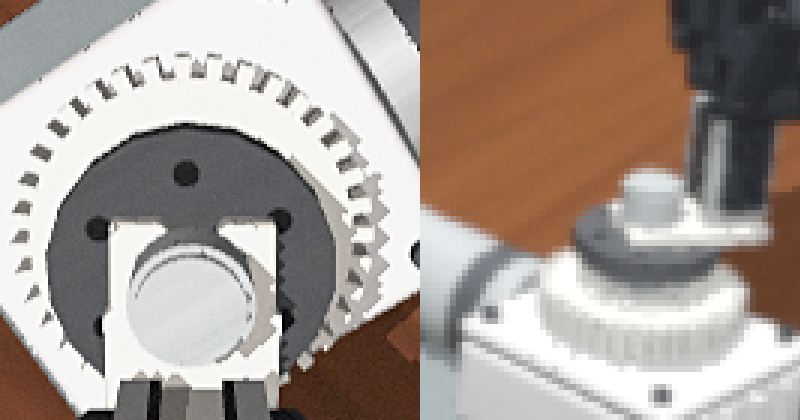

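The lips show beyond the spindle, at crop (140–250, 225) on the left half, and the side view shows the clip lying flat on the collar. I'll ease the load and then open.

```bash
python3 -m handwheel '[[-0.0005,-0.0005,0.0002,0,0,0,1],[-0.0008,-0.0008,0.0004,0,0,0,1],[-0.0008,-0.0008,0.0004,0,0,0,1]]'|egrep 't:|pos|force'
```

```text
t: 14.4
tool_pos: [0.4905, -0.2419, 0.097]
ee_rot: [[-0.694, 0.001, 0.72], [-0.72, -0.001, -0.694], [0.001, -1.0, 0.001]]
force: [-0.9, -1.0, 5.7]
```

```bash
python3 -m handwheel '[[0,0,0,0,0,0,0.6],[0,0,0,0,0,0,0.6],[0,0,0,0,0,0,0.6],[0,0,0,0,0,0,0.6],[0,0,0,0,0,0,0.6]]'|egrep 't:|pos|force|grip'
python3 - <<'E'
from h import *
s=bot.sense();print(s["tool_pos"],s["force"],s["torque"],s["grip_width"])
im,d=vision.get_image("wrist");cv2.imwrite("pics/w11.png",cv2.resize(im[100:260,170:340],None,fx=3,fy=3,interpolation=0))
E
```

```text
t: 14.82
tool_pos: [0.49, -0.2408, 0.0959]
ee_rot: [[-0.694, -0.001, 0.72], [-0.72, 0.001, -0.694], [0.0, -1.0, -0.001]]
force: [-0.2, -0.5, -0.6]
grip_width: 0.0343
[ 0.49001014 -0.24084242  0.0959051 ] [-0.19434422 -0.5118895  -0.6198463 ] [-0.05155752 -0.01453514  0.02524008] 0.03433822453962716
```

View pics/w11.png

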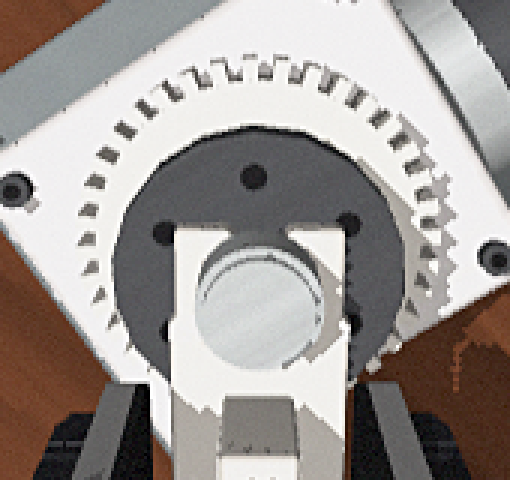

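The fingers are clear of the fin on both sides. The clip stays seated around the spindle, fin at crop (258,430). Now straight up and away.

```bash
python3 -m handwheel '[[0,0,0.01,0,0,0,0.6],[0,0,0.03,0,0,0,0.6],[0,0,0.06,0,0,0,0.6],[0,0,0.09,0,0,0,0.6],[0.0,0.0,0.1,0,0,0,0.6],[0.0,0.0,0.1,0,0,0,0.6],[0.0,0.0,0.1,0,0,0,0.6],[0.0,0.0,0.1,0,0,0,0.6]]'|egrep 't:|pos|force|grip'
python3 - <<'E'
from h import *
s=bot.sense();p,R=s["tool_pos"],s["ee_rot"]
im,d=vision.get_image("wrist");np.savez("pics/w12.npz",im=im,d=d,p=p,R=R);a=cv2.resize(im[120:250,190:320],(400,400),interpolation=0)
P=cloud("wrist",d,(p,R))
im,d=vision.get_image("side");np.savez("pics/s12.npz",im=im,d=d);b=cv2.resize(im[110:180,320:390],(400,400),interpolation=0)
cv2.imwrite("pics/w12.png",np.hstack([a,b]))
E
```

```text
t: 15.53
tool_pos: [0.4894, -0.2405, 0.1946]
ee_rot: [[-0.694, -0.002, 0.72], [-0.72, 0.002, -0.694], [0.0, -1.0, -0.003]]
force: [-0.6, -0.1, -0.8]
grip_width: 0.0342
```

View pics/w12.png

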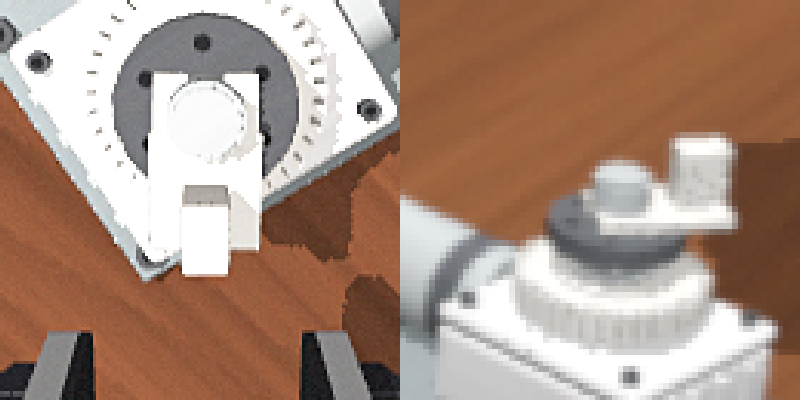

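```bash
python3 - <<'E'
from h import *
z=np.load("pics/w12.npz");im,pose=z["im"],(z["p"],z["R"]);P=cloud("wrist",z["d"],pose)
g=cv2.cvtColor(im,cv2.COLOR_BGR2GRAY)
k=.325
sp=onz("wrist",(190+206.5*k-.5,120+121*k-.5),.1076,pose)
ux=-z["R"][:,0]
for zt in (.094,.095):
    lip=onz("wrist",(256.5,120+73.5*k-.5),zt,pose);tail=onz("wrist",(256.5,120+250*k-.5),zt,pose)
    print(zt,"lip-axis",(lip-sp)@ux,"tail-axis",(tail-sp)@ux,"len",np.linalg.norm(lip-tail))
def pt(x,y): 
    u,v=int(190+x*k),int(120+y*k); return np.median(P[v-1:v+2,u-1:u+2].reshape(-1,3),0).round(4)
for q in [(163,85),(250,85),(165,175),(250,175),(165,235),(250,235),(205,255),(206,121)]: print(q,pt(*q))
E
```

```text
0.094 lip-axis 0.009619324442507078 tail-axis -0.03843950009134609 len 0.0480589516436354
0.095 lip-axis 0.00977397344636836 tail-axis -0.0380867574384942 len 0.047860857470711025
(163, 85) [ 0.5053 -0.2087  0.0949]
(250, 85) [ 0.5217 -0.2246  0.0952]
(165, 175) [ 0.4894 -0.2261  0.0953]
(250, 175) [ 0.5055 -0.2418  0.0955]
(165, 235) [ 0.4768 -0.2385  0.0946]
(250, 235) [ 0.4938 -0.2547  0.095 ]
(205, 255) [ 0.4866 -0.2441  0.1175]
(206, 121) [ 0.5082 -0.2214  0.1077]
```

The lips measure 9.6–9.8 mm past the axis (9.5 expected) and the tail -38.1 to -38.4 mm (-38 expected). The top is level at 95 mm. The clip is home, flat and released, so I'll compare the bystanders with the start picture and hand in.

```bash
python3 - <<'E'
from h import *
a=np.load("pics/side0.npz")["im"];b=np.load("pics/s12.npz")["im"]
d=cv2.absdiff(a,b).max(2)
for n,(x0,y0,x1,y1) in dict(jar=(310,220,350,262),driver=(175,170,260,215),bearing=(170,242,200,265),gear=(108,270,146,302)).items(): print(n,(d[y0:y1,x0:x1]>60).mean())
bot.finish_job(); print(bot.sense()["t"])
E
```

```text
jar 0.0
driver 0.0
bearing 0.0
gear 0.0
the job is handed in; nothing more can be done
the job is handed in; nothing more can be done
```

The white clip is snapped home in the spindle's groove and let go, and the job is handed in, finished at about 15.7 s of the 45 s allowed.

**What I did:** I pinched the clip by its fin and pressed the collar down beside the spindle until it hit its stop. It yielded from about 1 N and stopped at about 7 to 9 N. The measured stop height puts this groove roughly 1 to 2 mm below nominal. I then slid the clip in:
- The sideways force peaked at about 6 N, fell away as the arms snapped past, and rose to about 6 N again at the solid stop.
- No single reading went above about 9.4 N vertically, and the combined reading stayed near 11 N, well under 18 N.

**Last checks, after letting go and moving away:**
- **Seating:** the lips are 9.6 to 9.8 mm past the spindle axis (9.5 expected) and the tail is at about -38.2 mm (-38 expected), so the clip is home.
- **Level:** its top is level at 95 mm within 1 mm, which puts the underside near 90 mm.
- **Bystanders:** the side picture shows no change at any of the four.
- **Robot:** it is clear of everything.

**Slips and disagreements:**
- The fixed cameras and the wrist camera disagreed by about 4 mm on the spindle position, so I aligned clip and spindle within the same wrist picture.
- One move had the wrong z sign and lowered the clip 0.2 mm instead of raising it. The force stayed at about 8.5 N, so it did no harm.

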